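# Hang a washed centrifuge bucket on the draining rack

### The job

Hang the tall green bucket that stands mouth-down on the bench onto the one empty peg of the sloped draining rack: slide it along the peg, mouth first, until its rim lies flat against the panel, then let go. Leave the two buckets already hanging, the low green adapter, the jar and the other things on the bench where they are.

Things in the scene. Friction and masses are not known exactly. Their poses are not given: they have to be found in the camera images.
- bucket: The tall round green bucket to hang, mouth-down on the bench. 110 mm long, 54 mm outside diameter, rim flange 62 mm in diameter over the 8 mm next to the mouth, flat closed top. Round bore 30 mm in diameter, 85 mm deep, opening at the mouth, no lead-in. 0.13 to 0.25 kg. Origin at the centre of the mouth (on the bench at the start), z from the mouth to the closed end (up at the start).
- bucket_top (a point): Centre of the bucket's flat closed end, 110 mm from the mouth along the bucket's z.
- panel: Sloped white panel of the draining rack (fixed, rigid): 150 mm along the slope, 460 mm wide, 12 mm thick, tilted 30 degrees from level, low edge towards the robot, centre 180 mm above the bench. Origin at the centre of its upper face; z square to the face, along the pegs (60 degrees above level, leaning to the robot), x up the slope, y along its width to the robot's left. Three pegs stand on it.
- rack: Foot of the rack under the panel: fixed grey drip tray, 235 mm deep, 460 mm wide, edges 18 mm high. Origin on the bench below the panel's centre; z up.
- place_left (a point): Nominal foot of the left peg on the panel's face, at panel x = 0, y = +140 mm. Every peg is a fixed smooth steel rod, 24 mm in diameter, 70 mm long, the last 4 mm tapered to 17 mm, square to the panel. It is clamped in a slot, so it really stands anywhere up to 12 mm off along the panel's y (x is true): feel or look for it. A rim set down beside the bore stops on the peg's tip, 70 mm short of home.
- place_middle (a point): Nominal foot of the middle peg, at panel y = 0; a peg like the left one, really up to 12 mm off along the panel's y. Two of the three pegs carry a bucket, one is empty.
- place_right (a point): Nominal foot of the right peg, at panel y = -140 mm; a peg like the left one, really up to 12 mm off along the panel's y. Two of the three pegs carry a bucket, one is empty.
- hung_a: A bucket like the one to hang, already hanging loose on one of the pegs, to be left alone. Origin at its peg's foot on the panel's face; z is up.
- hung_b: A second bucket like it, already hanging loose on another peg, to be left alone. Origin at its peg's foot on the panel's face; z is up.
- stub: A low, wide green adapter of the same plastic, 68 mm in diameter and 55 mm high, standing mouth-down near the bucket; to be left alone. Origin at the centre of its underside.
- jar: A white jar, 60 mm in diameter, 85 mm high, standing near the bucket; to be left alone. Origin at the centre of its underside.
- beaker: A glass beaker at the robot's right, 80 mm across and 100 mm high; to be left alone. Origin at the centre of its underside.
- wash_bottle: A white bottle at the robot's left, 64 mm in diameter, 170 mm high; to be left alone. Origin at the centre of its underside.
- tube_box: A cardboard box at the robot's left, 110 x 160 x 70 mm; to be left alone. Origin at the centre of its underside.
- bottle_brush: A brush lying at the robot's right, to be left alone. Origin on it.
Things that resemble listed ones, but are neither listed nor needed, are in the scene too. Leave any red look-alike of the bucket alone.

How it is judged (in metres and radians):
At the end, for the whole second after the job is handed in: The tall bucket hangs at rest on the empty peg, mouth towards the panel: the centre of its mouth is within 6 mm of the panel's face, within 7 mm of the pegs' line along the slope and within 18 mm of a peg's nominal place along the width, and its axis is within 0.12 rad of the pegs' direction (angle between the z axis of bucket and the z axis of panel, either way round below 0.12 rad and z of bucket in the frame of panel between -0.004 and 0.006 m and z of bucket_top in the frame of panel above 0.1 m and x of bucket in the frame of panel between -0.007 and 0.007 m and (y of bucket in the frame of place_left between -0.018 and 0.018 m or y of bucket in the frame of place_middle between -0.018 and 0.018 m or y of bucket in the frame of place_right between -0.018 and 0.018 m) and linear speed of bucket below 0.02 m/s and angular speed of bucket below 0.2 rad/s); the robot touches nothing.
It fails at once if a bucket already hanging is shifted by more than 15 mm (distance of any of hung_a, hung_b from where it was at the start of the episode above 0.015 m).
It fails at once if the low adapter, the jar or another thing on the bench is shifted by more than 20 mm (distance of any of stub, jar, beaker, wash_bottle, tube_box, bottle_brush from where it was at the start of the episode above 0.02 m).
It also fails if it takes over 48 s, if anything falls off the work surface, if the arm or the gripper's body presses on something with over 40 N, if the wrist force passes 120 N, or if a joint passes its speed limit or range.

### The arm

A 7-joint arm with a two-finger parallel gripper is mounted at the origin on the work surface. World frame = base frame: x ahead of the robot, y to its left, z up, the work surface at z = 0. Lengths are in m, angles in degrees, forces in N, time in s.
With the tool pointing down it reaches from about 0.4 to 0.85 m from the base axis. Payload 10.4 kg.
Tool frame: the origin (TCP) lies midway between the tips of the shut fingers; the grasp point (between the pads) lies 19 mm behind it (pinch_z is the z of the grasp point in the tool frame, in m); z points along the fingers, y is the line along which they close (so a half turn about z gives the same grasp; the last joint's range is limited). The gripper opens to 87 mm and grips with 3 to 60 N. Pads are 19 mm wide; open, the fingers measure 117 mm over their backs; the gripper's body (75 mm by 190 mm) begins 51 mm behind the grasp point.
Start: joints at [69.809, 19.034, -3.707, 83.658, 1.238, 77.344, -5.071], TCP at [0.202, -0.591, 0.223] pointing down, gripper open.
Joint ranges: [-148.97, 148.97], [-28.65, 121.19], [-84.17, 76.75], [9.2, 138.47], [-72.65, 252.65], [3.7, 117.97], [-149.18, 149.18]. Speed limits (degrees/s): [127.2, 127.2, 159.86, 159.86, 180, 180, 180].

### API

Orientations are given as [roll, pitch, yaw] about the fixed x, y, z axes, in that order (R = Rz(yaw) Ry(pitch) Rx(roll)).
In Python, from cell import sense, camera, finish_job, pinch_z gives the robot as it stands.
- The arm moves only by the tool servo_tool, never from a script. Its argument "motion" is a list of rows, each an object with "xyz": the shift along the tool's x, y, z as a fraction of full scale, a list of three; "twist": the turn, a rotation vector about the tool's x, y, z as a fraction of full scale, a list of three; "claw": the finger opening in mm, from 0 to 87. In form: [{"xyz": [tx, ty, tz], "twist": [wx, wy, wz], "claw": claw}, ...]. A call has 1 to 20 rows; each row is the pose to reach, as a shift and turn from the pose commanded when the call began, along the tool's axes at that moment; what a row does not reach only later rows make up. Full scale, the value 1, is 0.25 m for a shift and 30 degrees for a turn. A row lasts 1/8 s, in which the tool goes at most 62.5 mm and 10.7 degrees, less where a joint would pass 70% of its speed; a pose out of reach is approached as far as the arm can. A call with a number of a shift or a turn outside -1 to 1 is refused whole. A call with a gripper value outside its range is refused whole. The fingers move at their own pace and stop on an object; "force" is the grip in N (left out, the last holds). Time passes only in rows, so rows that repeat a pose let the fingers close. It gives the time, the measured TCP pose, the force, the opening and the grip force at its end, in the units of the state.
- sense(): the state, without advancing time (a new reading comes with each control period).
- camera(name): name is "scene" or "top" or "wrist"; returns a dict with "image" (480x640x3 uint8, red, green, blue), "depth" (480x640 float32, m along the optical axis (not along the pixel's ray), 0 where there is no reading), "mtx" (3x3 intrinsics, pixels), "cam_to_world" (4x4, takes a point from camera to world coordinates); the wrist camera has in their place "tool_from_camera" (4x4, takes a point from camera to tool coordinates, whose origin is the TCP and whose axes are the flange's). Camera axes: x right, y down, z forward; pixel columns grow to the right and rows downward; lengths in m; the calibration is good to about 2 mm. The wrist camera is an equidistant fisheye: a pixel r from the principal point sees the ray r / f radians off the axis. A picture is of the moment at which its call begins: read the wrist's pose just before it.
- finish_job(): hands the job in; it is judged then, once.
The state is a dict: "t": time; "joint_pos": joint angles; "qd": joint speeds; "joint_torque": joint torques, N m; "tcp_pos": TCP position; "ee_rot": TCP orientation; "contact_force": force on the tool from outside, world axes, zero at the start; "torque": the same for the moment, N m; "gripper_width": finger opening in m; "grasp_force": force on a finger pad.
Only numpy, scipy, OpenCV 4.12 (cv2) and the standard library are available. Lean on these libraries where they do the work, as an engineer would, in place of code of your own. Each camera call takes 0.05 s, during which the arm holds its last target. There are 200 camera calls.

## Working session

There is one attempt and no reset: what is moved stays moved. The work goes in short steps, Python scripts to look and compute and a tool call to move; the robot and the scene stay as the last step left them, time stands still between calls to the robot, and variables do not carry over. Pictures are saved under pics/ and viewed, at most 10 in all, crops included, and the job is handed in when it is done.

Besides the shell and the picture viewer there is one more tool, called after "Call:" as name(argument=value, ...), one argument or row to a line, values as JSON. servo_tool: Moves the arm, as the interface text tells. Its arguments: {"type":"object","properties":{"motion":{"type":"array"},"force":{"type":"number"}},"required":["motion"]}

```bash
mkdir -p pics
python3 - <<'E'
from cell import sense,camera,pinch_z
import cv2,numpy as np
print(sense(),pinch_z)
ims=[]
for n in("scene","top"):
    c=camera(n);cv2.imwrite(f"pics/{n}0.png",c["image"][:,:,::-1]);np.savez(f"{n}0.npz",**c)
    print(n,c["mtx"].tolist(),c["cam_to_world"].round(4).tolist())
E
```

```text
{'t': 0.0, 'joint_pos': array([69.80825885, 19.07167323, -3.70781706, 83.70717681,  1.23699008,
       77.34246633, -5.07168217]), 'qd': array([-0.05142818,  0.04990688,  0.07946205,  0.14795635,  0.03678479,
        0.01186586, -0.02209383]), 'joint_torque': array([ 1.66335772e-04, -6.23242593e+01,  2.49880267e-02, -3.89897132e+01,
       -6.12506946e-02,  3.97947198e-02,  1.66585755e-04]), 'tcp_pos': array([ 0.20229389, -0.59094059,  0.22174749]), 'ee_rot': array([-1.79918565e+02,  2.97119914e-03,  1.88976910e+01]), 'contact_force': array([-0.33786661,  0.43128295,  0.08520142]), 'torque': array([0.02408802, 0.01525531, 0.03592359]), 'grasp_force': 0.0, 'gripper_width': 0.08672820728080434} -0.0187
scene [[444.9793474076666, 0.0, 320.6812320654721], [0.0, 444.9793474076666, 238.7369248792596], [0.0, 0.0, 1.0]] [[-0.1726, 0.5969, -0.7836, 1.3914], [0.985, 0.1035, -0.1381, 0.17], [-0.0014, -0.7956, -0.6058, 0.8086], [0.0, 0.0, 0.0, 1.0]]
top [[452.8844291173401, 0.0, 317.30032169726695], [0.0, 452.8844291173401, 238.7842893013741], [0.0, 0.0, 1.0]] [[0.0256, -0.9876, 0.1549, 0.3303], [-0.9995, -0.0281, -0.0139, 0.0355], [0.0181, -0.1545, -0.9878, 1.2982], [0.0, 0.0, 0.0, 1.0]]
```

View pics/scene0.png

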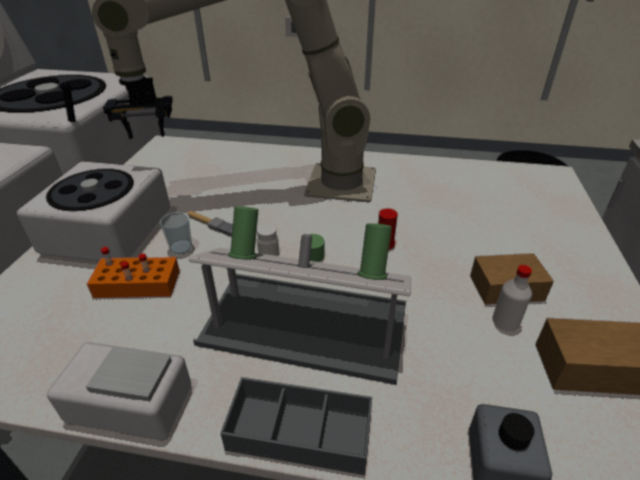

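View pics/top0.png

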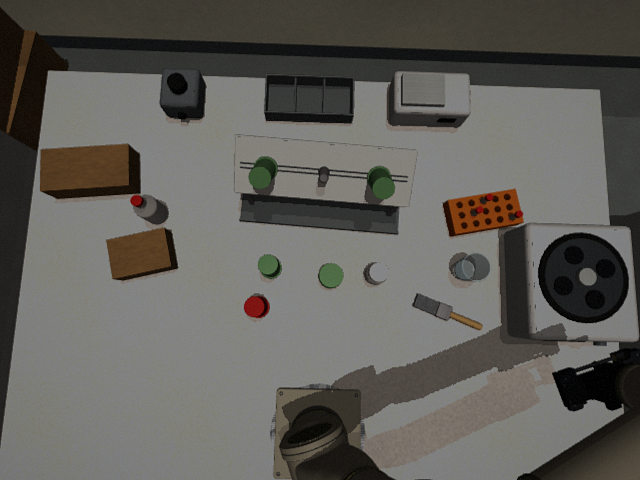

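Top view: the middle peg (323,174) is empty, with hung buckets at (262,172) and (381,182). Candidates for the tall bucket are green (268,265), green (331,275), which looks low in the scene view at (315,247), and red (256,306), the look-alike. The two hung green buckets don't count. I'll check these by depth and a close crop.

```bash
cat > h.py <<'E'
import numpy as np,cv2
def load(n): return dict(np.load(n))
def pts(c):
    d=c["depth"];v,u=np.mgrid[:480,:640];K=c["mtx"]
    P=np.stack([(u-K[0,2])/K[0,0]*d,(v-K[1,2])/K[1,1]*d,d],-1)
    return P@c["cam_to_world"][:3,:3].T+c["cam_to_world"][:3,3]
def ray(c,u,v,z):
    K=c["mtx"];T=c["cam_to_world"];r=T[:3,:3]@[(u-K[0,2])/K[0,0],(v-K[1,2])/K[1,1],1]
    return T[:3,3]+r*(z-T[2,3])/r[2]
E
python3 - <<'E'
from h import *
c=load("top0.npz");W=pts(c);im=c["image"].astype(int)
hsv=cv2.cvtColor(c["image"],cv2.COLOR_RGB2HSV)
m=((hsv[...,0]>40)&(hsv[...,0]<85)&(hsv[...,1]>70)).astype(np.uint8)
n,l,s,ce=cv2.connectedComponentsWithStats(m)
for i in range(1,n):
    if s[i,4]<60: continue
    p=W[l==i];zt=np.percentile(p[:,2],90); q=p[abs(p[:,2]-zt)<.012]
    print(ce[i].round(1),s[i],"ztop",zt.round(4),"mid extents",((q.max(0)+q.min(0))/2).round(4),np.ptp(q,axis=0).round(3),"med",np.median(q,0).round(4))
# panel plane
for (u,v) in [(250,145),(410,160),(240,195),(405,200),(300,150),(345,190)]: print((u,v),W[v,u].round(4))
hm=((hsv[...,1]<40)&(hsv[...,2]>110))
# panel points: z between .13 and .23, in bbox
sel=np.zeros_like(hm);sel[130:212,230:420]=1
g=sel&(W[...,2]>.13)&(W[...,2]<.23)&(m==0)
P=W[g]
for k in range(6):
    A=np.c_[P[:,:2],np.ones(len(P))];co=np.linalg.lstsq(A,P[:,2],rcond=None)[0];r=P[:,2]-A@co;P=P[abs(r)<max(.004,2*r.std())]
nrm=np.array([-co[0],-co[1],1]);nrm/=np.linalg.norm(nrm);print("normal",nrm.round(4),len(P),r.std(),"tilt",np.degrees(np.arccos(nrm[2])),"yaw",np.degrees(np.arctan2(-nrm[1],-nrm[0])))
box=cv2.minAreaRect((P[:,:2]*1000).astype(np.float32));print(box,co)
peg=W[165:186,312:335];pp=peg.reshape(-1,3);print("peg tip region",pp[np.argsort(pp[:,2])[-12:]].round(4).tolist())
cr=cv2.resize(c["image"][120:320,220:440],None,fx=3,fy=3)[:,:,::-1]
cv2.imwrite("pics/crop1.png",cr[:600])
E
```

```text
[262.6 172.3] [249 157  29  32 660] ztop 0.2824 mid extents [0.6401 0.1586 0.2803] [0.046 0.052 0.02 ] med [0.6388 0.1578 0.278 ]
[380.6 182.3] [367 166  28  33 665] ztop 0.2822 mid extents [ 0.6232 -0.1294  0.2808] [0.049 0.052 0.021] med [ 0.6228 -0.129   0.2773]
[269.2 266.1] [258 255  24  24 417] ztop 0.1128 mid extents [0.445  0.1481 0.1102] [0.05  0.051 0.017] med [0.4455 0.1472 0.1103]
[330.4 275.3] [319 263  24  25 466] ztop 0.0583 mid extents [ 0.426  -0.0208  0.0545] [0.065 0.064 0.015] med [ 0.4256 -0.0216  0.0554]
(250, 145) [0.7351 0.1954 0.207 ]
(410, 160) [ 0.7108 -0.2094  0.2008]
(240, 195) [0.657  0.2472 0.0021]
(405, 200) [ 0.6193 -0.2069  0.1502]
(300, 150) [0.7272 0.0695 0.2039]
(345, 190) [ 0.6379 -0.0488  0.1629]
normal [-0.4979  0.0261  0.8669] 7844 0.0019318303193710052 tilt 29.90404467371783 yaw -3.0009392124954597
((681.8028564453125, 7.953826904296875), (459.4848327636719, 131.25790405273438), 86.7697982788086) [ 0.57433077 -0.03010884 -0.21008922]
peg tip region [[0.6515, 0.0061, 0.2446], [0.6511, 0.0133, 0.2451], [0.6537, 0.0086, 0.2452], [0.6439, 0.0035, 0.2453], [0.6561, 0.0111, 0.2455], [0.6458, 0.018, 0.2459], [0.646, 0.0036, 0.2465], [0.6532, 0.011, 0.2467], [0.6481, 0.0085, 0.2473], [0.6555, 0.0063, 0.2477], [0.3303, 0.0355, 1.2982], [0.3303, 0.0355, 1.2982]]
```

View pics/crop1.png

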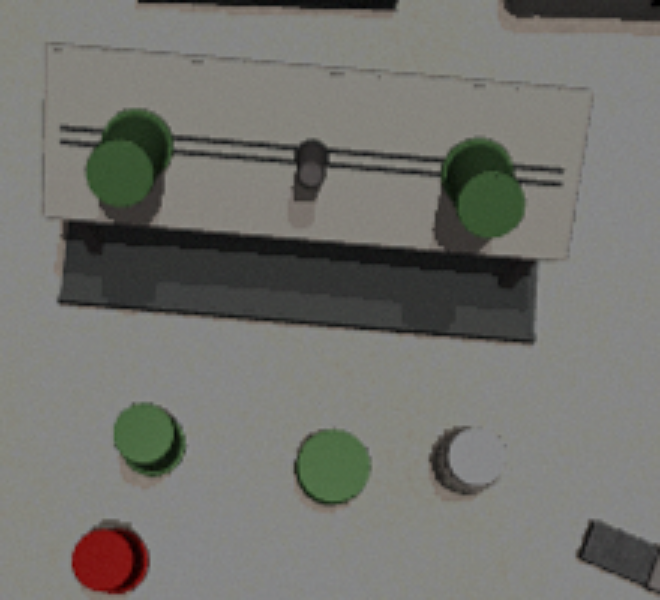

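The crop confirms it. Green (145,435) is tall, with its top at 0.113 m and a visible flange, so it is the target. Green (333,466) is the 55 mm adapter, and the red one stands at (110,560). The empty peg's tip is at crop (311,173).

```bash
cat >> h.py <<'E'
from scipy.spatial.transform import Rotation as Ro
a=np.radians(-3.1);t=np.radians(30)
PX=np.array([np.cos(t)*np.cos(a),np.cos(t)*np.sin(a),np.sin(t)]);PY=np.array([-np.sin(a),np.cos(a),0]);PZ=np.cross(PX,PY)
PO=np.array([.6818,.008,.18])
RH=np.c_[PX,-PY,-PZ]           # tool orientation for hanging
RD=Ro.from_euler('xyz',[180,0,-3.1],degrees=True).as_matrix()
def cmd(s,p,R):
    R0=Ro.from_euler('xyz',s["ee_rot"],degrees=True).as_matrix()
    x=R0.T@(np.array(p)-s["tcp_pos"])/.25; w=np.degrees(Ro.from_matrix(R0.T@R).as_rotvec())/30
    return x.round(3).tolist(),w.round(3).tolist()
E
python3 - <<'E'
from h import *
from cell import sense,camera
c=load("top0.npz");W=pts(c);s=load("scene0.npz")
tip=ray(c,323.7,177.7,.2406);print("tip",tip,"panel coords",[(tip-PO)@v for v in(PX,PY,PZ)])
g=cv2.cvtColor(c["image"],cv2.COLOR_RGB2GRAY);print(g[164:192,312:336])
for nm,u,v in[("centrifuge",535,235),("box",585,260),("jar",376,272),("beaker",470,266),("red",256,306)]:
    b=W[v-6:v+7,u-6:u+7].reshape(-1,3);print(nm,np.median(b,0).round(3),b[:,2].max().round(3))
w=camera("wrist");print(w["mtx"],w["tool_from_camera"].round(4))
st=sense()
for p,R in [((.28,-.42,.36),RD),((.45,-.22,.40),RD),((.56,.01,.40),RH)]:
    print(p,cmd(st,p,R)); st={"tcp_pos":np.array(p),"ee_rot":Ro.from_matrix(R).as_euler('xyz',degrees=True)}
E
```

```text
tip [0.64588319 0.00897756 0.2406    ] panel coords [np.float64(-0.0008051348345961863), np.float64(-0.000966210574169008), np.float64(0.07043969743927062)]
[[130 129 131 131 130 132 127 129 132 130 133 131 131 129 131 133 130 130
  131 131 132 131 130 129]
 [129 132 128 131 131 130 129 133 132 133 132 133 135 135 134 130 131 129
  130 130 131 130 129 130]
 [133 132 133 131 132 132 130 133 136 132  95  90  79  96 116 138 134 132
  131 130 131 131 131 129]
 [119 136 137 137 136 134 135 131  91  61  38  42  38  40  60 104 136 134
  132 129 130 132 131 131]
 [ 53  67  68  70  79  80  83  90  37  28  34  40  40  36  34  47  92 139
  138 133 135 134 133 133]
 [ 64  57  37  38  45  44  28  41  28  38  42  43  44  44  39  31  45  80
   82  93  98 115 114 114]
 [120 120 117 117 119 107  44  23  32  40  43  42  42  46  40  35  27  24
   27  33  38  52  48  51]
 [136 138 135 135 139 126  48  23  32  39  44  42  46  42  43  38  30  62
  118 111  86  85  86  83]
 [ 93  98 115 115 119 130  43  23  35  39  43  43  43  44  41  34  31  71
  143 135 127 127 129 125]
 [ 38  36  49  51  56  64  25  22 
[... 1862 characters left out ...]
9 131 131 129 129 129]]
centrifuge [ 0.535 -0.54   0.159] 0.164
box [ 0.473 -0.663  0.164] 1.298
jar [ 0.435 -0.142  0.085] 1.298
beaker [ 0.466 -0.424  0.006] 1.298
red [0.336 0.173 0.111] 0.118
[[371.64829954   0.         321.77246926]
 [  0.         371.64829954 238.17527078]
 [  0.           0.           1.        ]] [[-5.000e-04 -9.550e-01 -2.966e-01  8.120e-02]
 [ 1.000e+00 -3.000e-04 -8.000e-04 -9.000e-04]
 [ 6.000e-04 -2.966e-01  9.550e-01 -1.624e-01]
 [ 0.000e+00  0.000e+00  0.000e+00  1.000e+00]]
(0.28, -0.42, 0.36) ([0.516, -0.547, -0.552], [-0.002, 0.0, 0.733])
(0.45, -0.22, 0.4) ([0.636, -0.836, -0.16], [0.0, 0.0, -0.0])
(0.56, 0.01, 0.4) ([0.39, -0.942, -0.0], [0.0, 1.0, -0.0])
```

Call:
servo_tool(
  motion=[
    {"xyz":[0,0,-0.25],"twist":[0,0,0],"claw":87},
    {"xyz":[0.2,-0.2,-0.45],"twist":[0,0,0.3],"claw":87},
    {"xyz":[0.516,-0.547,-0.552],"twist":[0,0,0.733],"claw":87},
    {"xyz":[0.516,-0.547,-0.552],"twist":[0,0,0.733],"claw":87},
    {"xyz":[0.516,-0.547,-0.552],"twist":[0,0,0.733],"claw":87},
    {"xyz":[0.516,-0.547,-0.552],"twist":[0,0,0.733],"claw":87},
  ],
)

```text
t: 0.9
tcp_pos: [0.2806, -0.4198, 0.361]
ee_rot: [179.9, -0.0, -3.0]
contact_force: [-0.3, -1.1, 0.5]
gripper_width: 0.0868
grasp_force: 0.0
```

Call:
servo_tool(
  motion=[
    {"xyz":[0.64,-0.84,-0.16],"twist":[0,0,0],"claw":87},
    {"xyz":[0.64,-0.84,-0.16],"twist":[0,0,0],"claw":87},
    {"xyz":[0.64,-0.84,-0.16],"twist":[0,0,0],"claw":87},
    {"xyz":[0.64,-0.84,-0.16],"twist":[0,0,0],"claw":87},
    {"xyz":[0.64,-0.84,-0.16],"twist":[0,0,0],"claw":87},
    {"xyz":[0.64,-0.84,-0.16],"twist":[0,0,0],"claw":87},
  ],
)

```text
t: 1.65
tcp_pos: [0.4513, -0.2202, 0.3996]
ee_rot: [-180.0, 0.1, -3.1]
contact_force: [-0.4, -0.7, -0.5]
gripper_width: 0.0872
grasp_force: 0.0
```

Call:
servo_tool(
  motion=[
    {"xyz":[0.39,-0.94,0],"twist":[0,1,0],"claw":87},
    {"xyz":[0.39,-0.94,0],"twist":[0,1,0],"claw":87},
    {"xyz":[0.39,-0.94,0],"twist":[0,1,0],"claw":87},
    {"xyz":[0.39,-0.94,0],"twist":[0,1,0],"claw":87},
    {"xyz":[0.39,-0.94,0],"twist":[0,1,0],"claw":87},
    {"xyz":[0.39,-0.94,0],"twist":[0,1,0],"claw":87},
    {"xyz":[0.39,-0.94,0],"twist":[0,1,0],"claw":87},
    {"xyz":[0.39,-0.94,0],"twist":[0,1,0],"claw":87},
  ],
)

```text
t: 2.65
tcp_pos: [0.5612, 0.0085, 0.4004]
ee_rot: [-180.0, -30.0, -3.2]
contact_force: [-0.2, 0.5, 1.2]
gripper_width: 0.0871
grasp_force: 0.0
```

Run:
```python
from h import *
from cell import sense,camera
s=sense();w=camera("wrist");np.savez("w1.npz",**w);print(s["t"],s["joint_pos"].round(1),s["tcp_pos"],s["ee_rot"],cmd(s,(.56,.01,.40),RH))
cv2.imwrite("pics/w1.png",w["image"][:,:,::-1])
```

```text
2.65 [ 38.7 -14.9 -38.  100.7  -8.1  61.2 -91.9] [0.56124784 0.00849188 0.40043766] [-179.98665736  -29.98872614   -3.24070793] ([-0.005, -0.006, -0.001], [0.002, 0.0, -0.004])
```

View pics/w1.png

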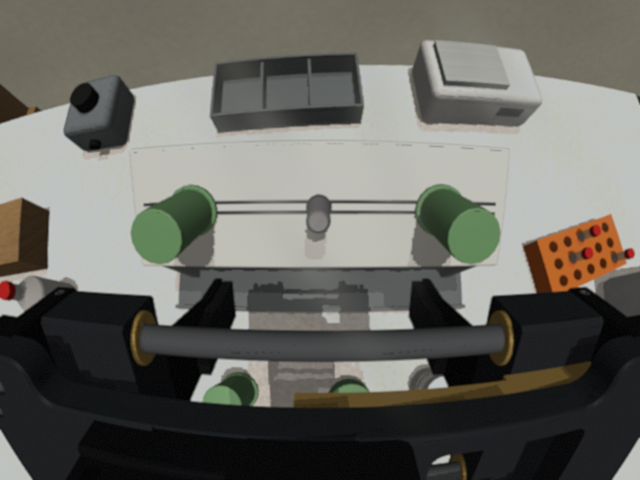

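Wrist view: empty peg centred at about (318,212) between the hung buckets, with the tool lined up. Next I'll measure the peg in the tool frame.

```bash
cat >> h.py <<'E'
def wray(w,u,v):
    K=w["mtx"];d=np.array([u-K[0,2],v-K[1,2]]);r=np.linalg.norm(d);th=r/K[0,0]
    q=np.array([*(d/r*np.sin(th)),np.cos(th)]);T=w["tool_from_camera"]
    return T[:3,3],T[:3,:3]@q
E
python3 - <<'E'
from h import *
w=load("w1.npz");g=cv2.cvtColor(w["image"],cv2.COLOR_RGB2GRAY)
np.set_printoptions(linewidth=200)
print(g[190:238:1,302:336:1][::2])
p0=np.array([.56124784,.00849188,.40043766]);R0=Ro.from_euler('xyz',[-179.987,-29.989,-3.241],degrees=True).as_matrix()
def on(u,v,h): # intersect with plane at height h above panel
    o,r=wray(w,u,v);o=p0+R0@o;r=R0@r;k=(h-(o-PO)@PZ)/(r@PZ);X=o+k*r;return np.array([(X-PO)@e for e in(PX,PY,PZ)]).round(4),X.round(4)
for q in[(317.8,217,.07),(318.5,195,0),(145,204,0),(495,204,0)]:print(q,on(*q))
d=w["depth"];print(d[210:226:3,314:323:2])
E
```

```text
[[188 187 188 188 188 187 189 188 188 188 188 188 188 189 188 188 189 189 189 190 188 190 189 189 189 189 189 189 190 190 189 190 190 189]
 [188 188 189 187 188 188 188 188 189 188 188 189 189 188 188 187 188 187 188 189 189 190 189 189 189 188 189 189 190 189 189 189 189 190]
 [187 188 187 189 188 188 188 188 189 189 187 182 171 158 143 133 129 133 141 149 160 170 182 187 190 189 190 190 188 190 189 189 189 190]
 [188 189 189 188 189 189 190 187 176 154 131 108  91  81  77  76  76  75  76  76  78  87 106 128 155 177 189 191 189 190 190 189 189 189]
 [184 184 185 185 186 184 174 147 113  87  79  82  85  89  91  91  91  91  88  88  85  80  74  73  88 120 154 177 185 186 185 185 185 186]
 [127 127 126 127 127 122 105  89  82  83  86  89  90  91  93  92  92  91  90  89  88  86  84  78  74  73  85 105 117 120 120 120 119 120]
 [100 100  99  97  90  82  78  81  83  85  90  91  91  91  91  91  90  90  89  89  88  86  82  83  79  73  68  64  64  69  82  87  87  88]
 [180 181 179 165 131  93  80  80  84  88  88  90  91  91  92  91  90  90  90  88  88  86  83  81  80  76  70  66  76 119 161 1
[... 2228 characters left out ...]
88 188]]
(317.8, 217, 0.07) (array([ 0.0013, -0.0017,  0.07  ]), array([0.6479, 0.0081, 0.2413]))
(318.5, 195, 0) (array([ 0.0095, -0.0019,  0.    ]), array([0.69  , 0.0057, 0.1848]))
(145, 204, 0) (array([0.003 , 0.2114, 0.    ]), array([0.6958, 0.219 , 0.1815]))
(495, 204, 0) (array([ 0.0017, -0.2178,  0.    ]), array([ 0.6715, -0.2096,  0.1808]))
[[0.35279393 0.35278893 0.352651   0.35271004 0.35333657]
 [0.3507988  0.34921002 0.35136053 0.35072565 0.35126442]
 [0.35034567 0.35189813 0.3506353  0.35098836 0.35276982]
 [0.35309288 0.35293743 0.35272205 0.3522349  0.35138115]
 [0.3540614  0.3534134  0.35331854 0.35329846 0.3546324 ]
 [0.35449713 0.35468993 0.35360304 0.35489994 0.35475257]]
```

```bash
sed -i 's/^PO=.*/PO=np.array([.6818,.008,.18])-.0015*PX-.0018*PY/' h.py
python3 - <<'E'
from h import *
from cell import sense
s=sense();print(cmd(s,(.445,.10,.40),RD));print(cmd(s,(.445,.148,.23),RD))
E
```

```text
([-0.421, -0.338, -0.241], [0.001, -1.0, -0.003])
([-0.77, -0.529, 0.343], [0.001, -1.0, -0.003])
```

Call:
servo_tool(
  motion=[
    {"xyz":[-0.42,-0.34,-0.24],"twist":[0,-1,0],"claw":87},
    {"xyz":[-0.42,-0.34,-0.24],"twist":[0,-1,0],"claw":87},
    {"xyz":[-0.42,-0.34,-0.24],"twist":[0,-1,0],"claw":87},
    {"xyz":[-0.77,-0.53,0.34],"twist":[0,-1,0],"claw":87},
    {"xyz":[-0.77,-0.53,0.34],"twist":[0,-1,0],"claw":87},
    {"xyz":[-0.77,-0.53,0.34],"twist":[0,-1,0],"claw":87},
    {"xyz":[-0.77,-0.53,0.34],"twist":[0,-1,0],"claw":87},
    {"xyz":[-0.77,-0.53,0.34],"twist":[0,-1,0],"claw":87},
  ],
)

```text
t: 3.7
tcp_pos: [0.4455, 0.1489, 0.2326]
ee_rot: [-180.0, -0.1, -3.1]
contact_force: [-0.3, -0.6, 0.2]
gripper_width: 0.0868
grasp_force: 0.0
```

Run:
```python
from h import *
from cell import sense,camera
s=sense();w=camera("wrist");np.savez("w2.npz",**w);print(s["t"],s["joint_pos"].round(1),s["tcp_pos"],s["ee_rot"])
hsv=cv2.cvtColor(w["image"],cv2.COLOR_RGB2HSV)
m=((hsv[...,0]>40)&(hsv[...,0]<85)&(hsv[...,1]>70)).astype(np.uint8)
n,l,st,ce=cv2.connectedComponentsWithStats(m)
R0=Ro.from_euler('xyz',s["ee_rot"],degrees=True).as_matrix()
for i in range(1,n):
    if st[i,4]>150: print(st[i],ce[i].round(1))
cv2.imwrite("pics/w2.png",w["image"][:,:,::-1])
```

```text
3.7 [  31.8    2.3  -56.   103.     2.    75.6 -117.8] [0.44547538 0.14887731 0.23259198] [-1.79972747e+02 -9.94283905e-02 -3.13215301e+00]
[ 314  177   45   82 2337] [337.4 216.1]
[ 448  187   72   69 3658] [483.8 220.5]
```

View pics/w2.png

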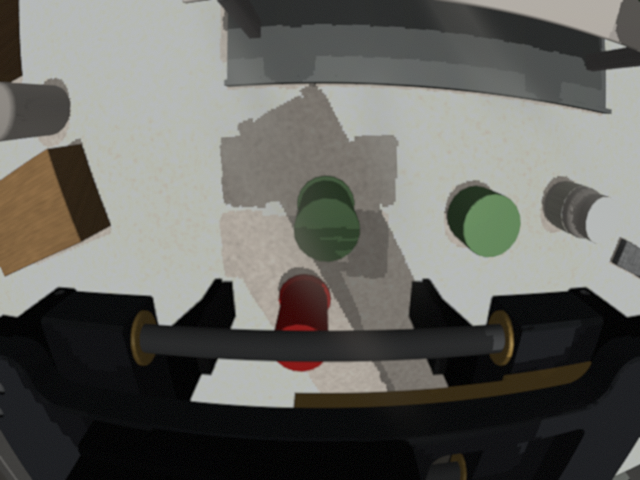

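Wrist view: bucket's top disk at about (327,231), flange behind it; red look-alike at (302,320), adapter at (490,222).

Run:
```python
from h import *
from cell import sense
w=load("w2.npz");s=sense();R0=Ro.from_euler('xyz',s["ee_rot"],degrees=True).as_matrix()
hsv=cv2.cvtColor(w["image"],cv2.COLOR_RGB2HSV)
m=((hsv[...,0]>38)&(hsv[...,0]<90)&(hsv[...,1]>60));
for v in(205,215,222,228,231,235,242,250,258,262):
    u=np.where(m[v,270:390])[0]+270; print(v,u.min() if len(u) else 0,u.max() if len(u) else 0,end=' | ')
u_=np.where(m[:,327])[0]
print(u_.min(),u_.max())
for q in[(327,231),(294,230),(360,230),(327,262),(327,199)]:
    o,r=wray(w,*q);o=s["tcp_pos"]+R0@o;r=R0@r;print(q,(o+r*(.11-o[2])/r[2]).round(4))
print(cmd(s,(.445,.148,.066),RD))
```

```text
205 306 352 | 215 300 355 | 222 303 358 | 228 308 358 | 231 314 358 | 235 312 358 | 242 315 356 | 250 322 350 | 258 326 338 | 262 0 0 | 177 471
(327, 231) [0.4442 0.1456 0.11  ]
(294, 230) [0.4465 0.1719 0.11  ]
(360, 230) [0.4436 0.1192 0.11  ]
(327, 262) [0.4178 0.147  0.11  ]
(327, 199) [0.4702 0.1443 0.11  ]
([-0.005, 0.004, 0.668], [-0.001, -0.005, -0.002])
```

Call:
servo_tool(
  motion=[
    {"xyz":[-0.004,0.012,0.25],"twist":[0,0,0],"claw":87},
    {"xyz":[-0.004,0.012,0.45],"twist":[0,0,0],"claw":87},
    {"xyz":[-0.004,0.012,0.58],"twist":[0,0,0],"claw":87},
    {"xyz":[-0.004,0.012,0.665],"twist":[0,0,0],"claw":87},
    {"xyz":[-0.004,0.012,0.665],"twist":[0,0,0],"claw":87},
    {"xyz":[-0.004,0.012,0.665],"twist":[0,0,0],"claw":40},
    {"xyz":[-0.004,0.012,0.665],"twist":[0,0,0],"claw":40},
    {"xyz":[-0.004,0.012,0.665],"twist":[0,0,0],"claw":40},
    {"xyz":[-0.004,0.012,0.665],"twist":[0,0,0],"claw":40},
    {"xyz":[-0.004,0.012,0.665],"twist":[0,0,0],"claw":40},
    {"xyz":[-0.004,0.012,0.665],"twist":[0,0,0],"claw":40},
    {"xyz":[-0.004,0.012,0.665],"twist":[0,0,0],"claw":40},
  ],
  force=35,
)

```text
t: 5.25
tcp_pos: [0.4435, 0.1462, 0.0646]
ee_rot: [180.0, -0.0, -3.1]
contact_force: [0.1, -1.9, 4.9]
gripper_width: 0.0531
grasp_force: 35.0
```

Run:
```python
from h import *
from cell import sense
s=sense();print(s["t"],s["gripper_width"],s["grasp_force"],s["tcp_pos"],s["ee_rot"])
# relative: bucket mouth centre in tool = (0,0,tcp z)
d=s["tcp_pos"][2]
p1=(.43,.10,.36); q=PO+PZ*(.07+.06+d); q2=PO+PZ*(.07+.012+d)
for p,R in[((.4445,.146,.30),RD),((.46,.06,.40),RD),(q+.03*PZ,RH),(q2,RH)]:
    print(np.round(p,4),cmd(s,p,R)); s={"tcp_pos":np.array(p),"ee_rot":Ro.from_matrix(R).as_euler('xyz',degrees=True)}
```

```text
5.25 0.05305968886574255 34.98210886667948 [0.4434952  0.14619826 0.06459962] [ 1.79981769e+02 -1.91484935e-02 -3.10051608e+00]
[0.4445 0.146  0.3   ] ([0.004, 0.001, -0.942], [0.001, -0.001, -0.0])
[0.46 0.06 0.4 ] ([0.081, 0.34, -0.4], [0.0, 0.0, -0.0])
[0.5683 0.0123 0.3738] ([0.443, 0.167, 0.105], [0.0, 1.0, -0.0])
[0.6072 0.0102 0.3062] ([-0.0, -0.0, 0.312], [0.0, 0.0, 0.0])
```

Call:
servo_tool(
  motion=[
    {"xyz":[0.004,0,-0.15],"twist":[0,0,0],"claw":40},
    {"xyz":[0.004,0,-0.35],"twist":[0,0,0],"claw":40},
    {"xyz":[0.004,0,-0.55],"twist":[0,0,0],"claw":40},
    {"xyz":[0.004,0,-0.75],"twist":[0,0,0],"claw":40},
    {"xyz":[0.004,0,-0.94],"twist":[0,0,0],"claw":40},
    {"xyz":[0.004,0,-0.94],"twist":[0,0,0],"claw":40},
    {"xyz":[0.004,0,-0.94],"twist":[0,0,0],"claw":40},
  ],
)

```text
t: 6.12
tcp_pos: [0.4438, 0.1462, 0.2983]
ee_rot: [180.0, 0.1, -3.1]
contact_force: [-1.1, 0.0, -2.4]
gripper_width: 0.0534
grasp_force: 35.0
```

Call:
servo_tool(
  motion=[
    {"xyz":[0.03,0.1,-0.15],"twist":[0,0,0],"claw":40},
    {"xyz":[0.06,0.22,-0.3],"twist":[0,0,0],"claw":40},
    {"xyz":[0.08,0.34,-0.4],"twist":[0,0,0],"claw":40},
    {"xyz":[0.08,0.34,-0.4],"twist":[0,0,0],"claw":40},
    {"xyz":[0.08,0.34,-0.4],"twist":[0,0,0],"claw":40},
  ],
)

```text
t: 6.75
tcp_pos: [0.4592, 0.0609, 0.3978]
ee_rot: [-180.0, 0.1, -3.1]
contact_force: [-0.3, 0.4, -2.7]
gripper_width: 0.0533
grasp_force: 35.0
```

Call:
servo_tool(
  motion=[
    {"xyz":[0.07,0.03,0],"twist":[0,0.15,0],"claw":40},
    {"xyz":[0.15,0.06,0.02],"twist":[0,0.35,0],"claw":40},
    {"xyz":[0.25,0.1,0.04],"twist":[0,0.6,0],"claw":40},
    {"xyz":[0.35,0.14,0.07],"twist":[0,0.85,0],"claw":40},
    {"xyz":[0.443,0.167,0.105],"twist":[0,1,0],"claw":40},
    {"xyz":[0.443,0.167,0.105],"twist":[0,1,0],"claw":40},
    {"xyz":[0.443,0.167,0.105],"twist":[0,1,0],"claw":40},
    {"xyz":[0.443,0.167,0.105],"twist":[0,1,0],"claw":40},
  ],
)

```text
t: 7.75
tcp_pos: [0.568, 0.0135, 0.3736]
ee_rot: [-180.0, -30.0, -3.0]
contact_force: [0.1, -0.7, -1.7]
gripper_width: 0.0529
grasp_force: 35.0
```

Run:
```python
from h import *
from cell import sense,camera
s=sense();w=camera("wrist");c=camera("scene");print(s["t"],s["gripper_width"],s["tcp_pos"],s["ee_rot"],s["contact_force"])
d=.0646
for h in(.082,.064):print(cmd(s,PO+PZ*(h+d),RH))
np.savez("w3.npz",**w)
a=w["image"][100:400,150:490];b=c["image"][170:300,180:440]
cv2.imwrite("pics/w3.png",np.vstack([cv2.resize(a,(340,300)),cv2.resize(b,(340,170))])[:,:,::-1]) if 0 else cv2.imwrite("pics/w3.png",np.hstack([cv2.resize(a,(400,353)),cv2.resize(b,(400,353))])[:,:,::-1])
```

```text
7.75 0.052913777561569855 [0.5679906  0.01352431 0.37355614] [-179.98860403  -29.96316089   -3.0323985 ] [ 0.05197552 -0.70285565 -1.74757249]
([0.002, 0.005, 0.312], [-0.002, 0.001, 0.002])
([0.002, 0.005, 0.384], [-0.002, 0.001, 0.002])
```

View pics/w3.png

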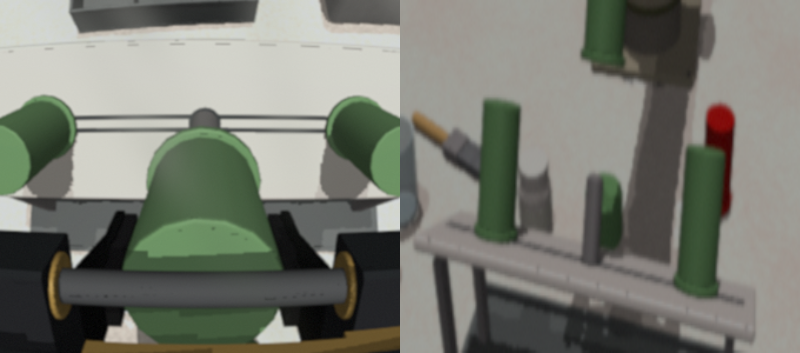

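Left half (wrist): held bucket's rim is centred at about (204,190), the peg behind it at (205,123), so they line up. Right half (scene): bucket held parallel to the peg. Descending.

Call:
servo_tool(
  motion=[
    {"xyz":[0.002,0.005,0.1],"twist":[0,0,0],"claw":40},
    {"xyz":[0.002,0.005,0.2],"twist":[0,0,0],"claw":40},
    {"xyz":[0.002,0.005,0.28],"twist":[0,0,0],"claw":40},
    {"xyz":[0.002,0.005,0.32],"twist":[0,0,0],"claw":40},
    {"xyz":[0.002,0.005,0.34],"twist":[0,0,0],"claw":40},
    {"xyz":[0.002,0.005,0.355],"twist":[0,0,0],"claw":40},
    {"xyz":[0.002,0.005,0.37],"twist":[0,0,0],"claw":40},
    {"xyz":[0.002,0.005,0.384],"twist":[0,0,0],"claw":40},
    {"xyz":[0.002,0.005,0.384],"twist":[0,0,0],"claw":40},
  ],
)

```text
t: 8.98
tcp_pos: [0.6163, 0.0088, 0.2901]
ee_rot: [-180.0, -30.0, -3.1]
contact_force: [-0.9, 0.3, -1.9]
gripper_width: 0.0532
grasp_force: 35.0
```

Run:
```python
from h import *
from cell import sense
s=sense();R0=Ro.from_euler('xyz',s["ee_rot"],degrees=True).as_matrix()
e=s["tcp_pos"]-PO;print(s["t"],[(e@v).round(4) for v in(PX,PY)],(e@PZ-.0646).round(4),"Ftool",(R0.T@s["contact_force"]).round(1),(R0.T@s["torque"]).round(2),s["ee_rot"])
```

```text
8.975 [np.float64(-0.0001), np.float64(-0.0009)] 0.0635 Ftool [-1.7 -0.2  1.2] [-0.   -0.88 -0.05] [-179.99767161  -29.98644339   -3.09625942]
```

Call:
servo_tool(
  motion=[
    {"xyz":[0,-0.003,0.02],"twist":[0,0,0],"claw":40},
    {"xyz":[0,-0.003,0.04],"twist":[0,0,0],"claw":40},
    {"xyz":[0,-0.003,0.06],"twist":[0,0,0],"claw":40},
    {"xyz":[0,-0.003,0.06],"twist":[0,0,0],"claw":40},
  ],
)

```text
t: 9.48
tcp_pos: [0.6238, 0.0091, 0.2767]
ee_rot: [-180.0, -30.0, -3.1]
contact_force: [1.1, 0.5, -2.1]
gripper_width: 0.0529
grasp_force: 35.0
```

Call:
servo_tool(
  motion=[
    {"xyz":[0,0,0.03],"twist":[0,0,0],"claw":40},
    {"xyz":[0,0,0.06],"twist":[0,0,0],"claw":40},
    {"xyz":[0,0,0.09],"twist":[0,0,0],"claw":40},
    {"xyz":[0,0,0.12],"twist":[0,0,0],"claw":40},
    {"xyz":[0,0,0.12],"twist":[0,0,0],"claw":40},
  ],
)

```text
t: 10.1
tcp_pos: [0.6387, 0.0084, 0.2505]
ee_rot: [-180.0, -29.9, -3.1]
contact_force: [-0.4, 0.3, -1.9]
gripper_width: 0.0528
grasp_force: 35.0
```

```bash
cat > q.py <<'E'
from h import *
from cell import sense
s=sense();R0=Ro.from_euler('xyz',s["ee_rot"],degrees=True).as_matrix()
e=s["tcp_pos"]-PO;print(s["t"],[(e@v).round(4) for v in(PX,PY)],(e@PZ-.0646).round(4),"Ftool",(R0.T@s["contact_force"]).round(1),(R0.T@s["torque"]).round(2),s["ee_rot"],s["gripper_width"])
E
python3 q.py
```

```text
10.1 [np.float64(-0.0005), np.float64(-0.0001)] 0.0179 Ftool [-1.3 -0.2  1.4] [-0.03 -0.82  0.03] [-179.96663691  -29.93586121   -3.10187744] 0.05278261433960149
```

Call:
servo_tool(
  motion=[
    {"xyz":[0,0,0.03],"twist":[0,0,0],"claw":40},
    {"xyz":[0,0,0.05],"twist":[0,0,0],"claw":40},
    {"xyz":[0,0,0.06],"twist":[0,0,0],"claw":40},
    {"xyz":[0,0,0.067],"twist":[0,0,0],"claw":40},
    {"xyz":[0,0,0.067],"twist":[0,0,0],"claw":40},
  ],
)

```text
t: 10.72
tcp_pos: [0.6472, 0.0079, 0.2368]
ee_rot: [180.0, -30.0, -3.1]
contact_force: [1.1, 0.7, -1.4]
gripper_width: 0.0529
grasp_force: 35.0
```

```bash
python3 q.py
```

```text
10.725 [np.float64(-0.0), np.float64(-0.0001)] 0.0019 Ftool [ 0.2 -0.7  1.8] [-0.03 -0.95 -0.01] [179.99881846 -30.00271232  -3.09032182] 0.05292152316672432
```

Near home, no contact yet. I'll press gently until the force rises.

Call:
servo_tool(
  motion=[
    {"xyz":[0,0,0.006],"twist":[0,0,0],"claw":40},
    {"xyz":[0,0,0.01],"twist":[0,0,0],"claw":40},
    {"xyz":[0,0,0.01],"twist":[0,0,0],"claw":40},
  ],
)

```text
t: 11.1
tcp_pos: [0.648, 0.0076, 0.2363]
ee_rot: [179.8, -30.0, -3.1]
contact_force: [-26.3, -1.4, 21.0]
gripper_width: 0.0529
grasp_force: 35.6
```

```bash
python3 q.py
```

```text
11.1 [np.float64(0.0004), np.float64(-0.0004)] 0.001 Ftool [-12.2   2.8 -31.2] [-0.48 -3.16  0.12] [179.84783312 -29.99510207  -3.06276284] 0.05287030074905743
```

Rim contacts the panel. I'll ease off slightly, open and retreat along the peg.

Call:
servo_tool(
  motion=[
    {"xyz":[0,0,-0.005],"twist":[0,0,0],"claw":40},
    {"xyz":[0,0,-0.005],"twist":[0,0,0],"claw":60},
    {"xyz":[0,0,-0.005],"twist":[0,0,0],"claw":75},
    {"xyz":[0,0,-0.005],"twist":[0,0,0],"claw":87},
    {"xyz":[0,0,-0.005],"twist":[0,0,0],"claw":87},
    {"xyz":[0,0,-0.005],"twist":[0,0,0],"claw":87},
    {"xyz":[0,0,-0.005],"twist":[0,0,0],"claw":87},
  ],
)

```text
t: 11.98
tcp_pos: [0.6478, 0.0078, 0.2357]
ee_rot: [180.0, -30.0, -3.1]
contact_force: [0.6, 0.7, -0.3]
gripper_width: 0.0865
grasp_force: 0.0
```

Call:
servo_tool(
  motion=[
    {"xyz":[0,0,-0.05],"twist":[0,0,0],"claw":87},
    {"xyz":[0,0,-0.15],"twist":[0,0,0],"claw":87},
    {"xyz":[0,0,-0.3],"twist":[0,0,0],"claw":87},
    {"xyz":[0,0,-0.5],"twist":[0,0,0],"claw":87},
    {"xyz":[0,0,-0.65],"twist":[0,0,0],"claw":87},
    {"xyz":[0,0,-0.65],"twist":[0,0,0],"claw":87},
    {"xyz":[0,0,-0.65],"twist":[0,0,0],"claw":87},
    {"xyz":[0,0,-0.65],"twist":[0,0,0],"claw":87},
  ],
)

```text
t: 12.98
tcp_pos: [0.5666, 0.0122, 0.375]
ee_rot: [-180.0, -29.9, -3.1]
contact_force: [0.5, -0.5, -0.2]
gripper_width: 0.0869
grasp_force: 0.0
```

```bash
python3 q.py
python3 - <<'E'
from h import *
from cell import camera
w=camera("wrist");c=camera("scene")
a=w["image"][100:400,150:490];b=c["image"][170:300,180:440]
cv2.imwrite("pics/w4.png",np.hstack([cv2.resize(a,(400,353)),cv2.resize(b,(400,353))])[:,:,::-1])
W=pts(c);hsv=cv2.cvtColor(c["image"],cv2.COLOR_RGB2HSV)
m=((hsv[...,0]>40)&(hsv[...,0]<85)&(hsv[...,1]>70)&(W[...,2]>.17)).astype(np.uint8)
n,l,st,ce=cv2.connectedComponentsWithStats(m)
for i in range(1,n):
    if st[i,4]>100:
        P=W[l==i]-PO;print(ce[i].round(),[((P@v).min().round(3),np.median(P@v).round(4),(P@v).max().round(3)) for v in(PX,PY,PZ)])
E
```

```text
12.975 [np.float64(-0.0009), np.float64(-0.0002)] 0.1619 Ftool [0.3 0.4 0.4] [ 0.05 -0.64  0.05] [-179.95694796  -29.88311076   -3.10536736] 0.08686868310284383
[244. 233.] [(np.float64(-0.011), np.float64(0.0208), np.float64(0.922)), (np.float64(-0.164), np.float64(-0.1328), np.float64(0.202)), (np.float64(0.003), np.float64(0.0566), np.float64(0.194))]
[306. 242.] [(np.float64(-0.011), np.float64(0.0213), np.float64(0.922)), (np.float64(-0.023), np.float64(0.0063), np.float64(0.202)), (np.float64(0.005), np.float64(0.0573), np.float64(0.194))]
[375. 251.] [(np.float64(-0.014), np.float64(0.0215), np.float64(0.922)), (np.float64(0.122), np.float64(0.1505), np.float64(0.202)), (np.float64(0.003), np.float64(0.058), np.float64(0.194))]
```

View pics/w4.png

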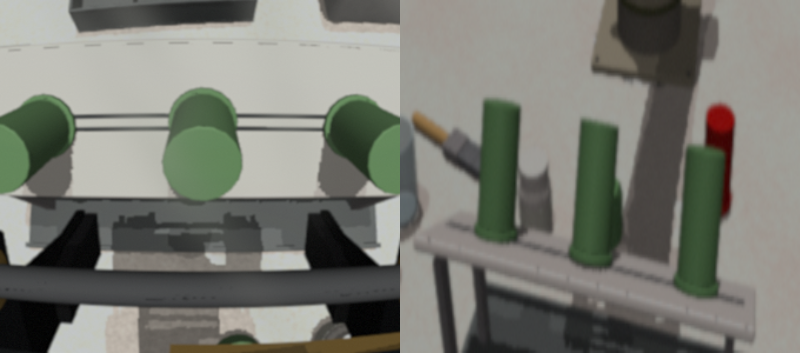

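The bucket hangs on the middle peg with its rim at (592,258) flat on the panel, like its neighbours, and the gripper is clear.

```bash
python3 -c "
from cell import finish_job
print(finish_job())"
```

```text
the job is handed in; nothing more can be done
None
```

The tall green bucket hangs on the empty middle peg with its rim flat against the panel, the gripper is clear, and the job was handed in at about 13 s; no pass or fail verdict came back.

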